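# Push an exhaust pipe into its sleeve up to the insertion mark

### The arm

A 6-joint arm with a two-finger parallel gripper is mounted at the origin on a cart in front of the work surface, level with it; the furniture and walls round the work are solid. World frame = base frame: x ahead of the robot, y to its left, z up, the work surface at z = 0. Lengths are in mm, angles in rad, forces in N, time in s.
With the tool pointing down it reaches from about 375 to 975 mm from the base axis. Payload 3.8 kg.
Tool frame: the origin (TCP) lies midway between the tips of the shut fingers; the grasp point (between the pads) lies 19 mm behind it; z points along the fingers, y is the line along which they close (so a half turn about z gives the same grasp; the last joint's range is limited). The gripper opens to 88 mm and grips with 3 to 60 N. Pads are 18 mm wide; open, the fingers measure 123 mm over their backs; the gripper's body (75 mm by 187 mm) begins 45 mm behind the grasp point.
Start: joints at [-0.037, 0.264, 1.604, -0, 1.274, -0.037], TCP at [674.995, -0.002, 238.706] pointing down, gripper open.
Joint ranges: [-2.63, 2.63], [-0.94, 2.18], [0.31, 2.57], [-1.31, 4.45], [0, 2.66], [-2.55, 2.55]. Speed limits (rad/s): [2.57, 2.57, 3.14, 3.14, 3.14, 3.14].

### API

Orientations are given as a unit quaternion [x, y, z, w].
In Python, from plant import observe, grab_frame, calibration, job_done, cut_out gives the robot as it stands.
- The arm moves only by the tool servo_tool, never from a script. Its argument "motion" is text: rows parted by semicolons, each of 7 numbers parted by spaces: the turn, a rotation vector about the tool's x, y, z in units of 8 degrees (1.0 is 8 degrees), then the shift along the tool's x, y, z in units of 40 mm (1.0 is 40 mm), then the closure, from 0 (fully open) to 1 (shut). In form: ax ay az x y z claw; .... A call has 1 to 12 rows; each row shifts and turns the commanded pose from where the row before left it, along the tool's axes as they then stand; what a row does not reach is not made up. A row lasts 1/10 s, in which the tool goes at most 50 mm and 8.59 degrees, less where a joint would pass 70% of its speed; a pose out of reach is approached as far as the arm can. A call is refused whole if a number of a shift passes 1 or a number of a turn 1, either way. A call with a gripper value outside its range is refused whole. The fingers move at their own pace and stop on an object; the grip force is fixed at half the most. Time passes only in rows, so rows that do not move let the fingers close. It gives the time, the measured TCP pose, the force, the opening and the grip force at its end, in the units of the state.
- observe(): the state, without advancing time (a new reading comes with each control period).
- grab_frame(name): name is "scene" or "side" or "wrist"; returns (picture, depth): 420x560x3 uint8, red, green, blue; 420x560 float32, mm along the optical axis (not along the pixel's ray), 0 where there is no reading.
- calibration(name): a dict with "mtx" (3x3 intrinsics, pixels), "R" (3x3) and "t" (3): a world point X has camera coordinates R X + t. Camera axes: x right, y down, z forward; pixel columns grow to the right and rows downward; lengths in mm; the calibration is good to about 2 mm. A picture is of the moment at which its call begins: read the wrist's pose just before it. calibration takes no time and is no camera call; for the wrist camera it gives the pose at the moment of the call.
- job_done(): hands the job in; it is judged then, once.
Trained networks look in the newest picture that a camera, given by its name, has taken for a name from the list of things; names that differ only in an ending like _2 or _b are one class to them, and where a whole thing is asked for, a point or a joint stands for the part that bears it (a point fixed in the world has none). Each returns a list of dicts, best first, with "confidence" (0 to 1); they miss things now and then, are a little off and sometimes report something else, mostly with a low value. They report only what shows in the picture. A call takes as long as a camera call. They do not tell look-alikes from the thing itself.
- cut_out(camera, thing): "pixels" (420x560 bool, what is visible of it) and "location" ([row, column] in pixels, amid what is visible of it).
The state is a dict: "clock": time; "q": joint angles; "joint_velocities": joint speeds; "joint_torque": joint torques, N m; "tool_pos": TCP position; "tcp_rot": TCP orientation; "wrist_force": force on the tool from outside, world axes, zero at the start; "wrist_torque": the same for the moment, N m; "width": finger opening in mm; "grasp_force": force on a finger pad.
Only numpy, scipy, OpenCV 4.12 (cv2) and the standard library are available. Lean on these libraries where they do the work, as an engineer would, in place of code of your own. Each camera call takes 0.05 s, during which the arm holds its last target. There are 200 camera calls.

### The job

Lift the pressed hanger bracket by its upright tab out of the open die of the jig and put it down inside the parts tray. Then push the exhaust pipe along its guide channel into the sleeve and stop when the dark band round the pipe is level with the sleeve's mouth. Keep the pipe down in its channel, set the bracket down without dropping it from a height, and leave the spray can, the oil filter and the grease jar where they stand.

Things in the scene. Friction and masses are not known exactly. Their poses are not given: they have to be found in the camera images.
- jig: Fixed jig, base plate 380 x 90 x 6 mm (x -205 to +175). Origin on its underside; +x is the direction in which the pipe is pushed, z up. In a row on one horizontal axis 54 mm above the bench: guide channel (x -185 to +25 mm), die block (x +25 to +91 mm), steel sleeve (x +95 to +170 mm, outer diameter 59 mm, bore 48 mm, open through, top 84 mm high).
- channel (a point): Middle of the guide channel's floor, 32 mm above the bench, jig x = -80 mm; axes as the jig. U-shaped channel 210 mm long, 48 mm wide inside, walls 9 mm thick that rise 32 mm above the floor (to 64 mm above the bench), open at the top and both ends.
- die (a point): Centre of the floor of the die's open cavity, 6 mm above the bench, jig x = +58 mm; axes as the jig. Cavity 44 mm along x, 40 mm wide, 22 mm deep; the aluminium die block is 66 mm along x, 90 mm wide, top 28 mm above the bench.
- mouth (a point): Centre of the sleeve's mouth, on the axis, 54 mm above the bench, at x = +95 mm of the jig; its axes are the jig's (+x into the bore).
- pipe: Plain round aluminium-coloured pipe lying in the channel, diameter 44, length 160 mm, 0.3 to 0.6 kg, plugged ends. Origin mid-length on its axis, +x to the nose that enters the sleeve; it may roll. Dry friction holds it where it is left; nothing stops it at the mark. Only its top 12 mm stand above the channel: push its rear end with closed fingers. Nose starts 75 to 105 mm short of the mouth.
- mark (a point): Point on the pipe's axis at the middle of the dark band, 4 mm wide, that runs round the pipe 60 mm behind its nose. At the right depth it coincides with the mouth.
- pipe_end (a point): Centre of the pipe's rear end face (the end to push), 160 mm behind the nose.
- bracket: Pressed steel hat-section bracket, 0.12 kg, in the die cavity (2 mm play), blocking the pipe's way. Origin: centre of its underside; x along the jig's x, z up. 40 mm along x; trough 36 mm wide; ears out to y = +-29 mm at z 22 to 25 mm; upright tab in the middle, 26 mm along x, 10 mm thick in y, top at z = 62 mm: grip it across y, above the ears.
- tray: Fixed open dark steel parts tray, 120 (its x) x 140 mm (its y), 30 mm high, walls and floor 4 mm. Origin: centre of its underside.
- spray_oil: Blue spray can standing upright, diameter 66 mm, 211 mm high; origin at the centre of its underside. Leave alone.
- oil_filter: Black oil filter standing, diameter 68 mm, 90 mm high; origin at the centre of its underside. Leave alone.
- grease_jar: Jar with green lid, diameter 70 mm, 71 mm high; origin at the centre of its underside. Leave alone.
Mind the look-alikes: they are no part of the job. What is shaped like the pipe but turquoise is not meant.

How it is judged (in metres and radians):
On the way, in this order (a step that is already met when the one before it is completed fails the run):
1. the bracket lies inside the tray, let go, and the pipe has not yet entered the sleeve (x of bracket in the frame of tray between -0.056 and 0.056 m and y of bracket in the frame of tray between -0.066 and 0.066 m and z of bracket in the frame of tray between -0.005 and 0.045 m and linear speed of bracket below 0.02 m/s and contact force between the fingers and bracket below 0.1 N and x of mark in the frame of mouth below -0.055 m), for 0.2 s.
2. the pipe's band has come level with the sleeve's mouth (x of mark in the frame of mouth between -0.005 and 0.005 m and y of mark in the frame of mouth between -0.005 and 0.005 m and z of mark in the frame of mouth between -0.005 and 0.005 m and angle between the x axis of pipe and the x axis of jig, either way round below 0.08 rad), for 0.1 s.
At the end, for the whole second after the job is handed in: The bracket rests inside the tray; the pipe lies still in channel and sleeve, with the middle of its dark band within 5 mm of the sleeve's mouth and its axis in the bore (all of step 2 and x of bracket in the frame of tray between -0.056 and 0.056 m and y of bracket in the frame of tray between -0.066 and 0.066 m and z of bracket in the frame of tray between -0.005 and 0.045 m and linear speed of bracket below 0.02 m/s and linear speed of pipe below 0.01 m/s); the robot touches nothing.
It fails at once if the spray can, oil filter or grease jar is shifted more than 20 mm or tipped (distance of any of spray_oil, oil_filter, grease_jar from where it was at the start of the episode above 0.02 m or angle between any of spray_oil, oil_filter, grease_jar's own z axis and vertical above 0.3 rad).
It fails at once if the pipe is lifted more than 10 mm out of its channel (height (world z) of pipe above 0.064 m).
It fails at once if the bracket is dropped from a height (falls faster than 1.2 m/s) (linear speed of bracket above 1.2 m/s).
It also fails if it takes over 67 s, if anything falls off the work surface, if the arm or the gripper's body presses on something with over 40 N, if the wrist force passes 120 N, or if a joint passes its speed limit or range.

## Working session

There is one attempt and no reset: what is moved stays moved. The work goes in short steps, Python scripts to look and compute and a tool call to move; the robot and the scene stay as the last step left them, time stands still between calls to the robot, and variables do not carry over. Pictures are saved under pics/ and viewed, at most 10 in all, crops included, and the job is handed in when it is done.

Besides the shell and the picture viewer there is one more tool, called after "Call:" by a JSON object that holds its "fn" and its "kwargs". servo_tool: Moves the arm, as the interface text tells. Its arguments: {"type":"object","properties":{"motion":{"type":"string"}},"required":["motion"]}

```bash
mkdir -p pics; cat > h.py <<'E'
import numpy as np, cv2
from plant import *
def pts(depth,cal,mask):
    v,u=np.nonzero(mask&(depth>0)); z=depth[v,u]
    K=cal["mtx"]; c=np.linalg.inv(K)@np.stack([u*z,v*z,z]); return ((np.array(cal["R"]).T)@(c-np.array(cal["t"]).reshape(3,1))).T
def save(n,im): cv2.imwrite(f"pics/{n}.png",im[:,:,::-1])
E
python3 - <<'E'
from h import *
np.set_printoptions(precision=1,suppress=True)
for c in("scene","side"):
    im,d=grab_frame(c); cal=calibration(c); save(c+"1",im)
    np.savez(c+".npz",im=im,d=d,**cal)
    for t in("jig","pipe","bracket","tray","spray_oil","oil_filter","grease_jar"):
        for r in cut_out(c,t)[:3]:
            p=pts(d,cal,r["pixels"])
            print(c,t,round(r["confidence"],2),np.round(r["location"]),len(p),np.median(p,0) if len(p) else '',np.percentile(p,2,0) if len(p) else '',np.percentile(p,98,0) if len(p) else '')
print(observe())
E
```

```text
scene jig 0.82 [230. 301.] 2034 [485.9 155.9  30.8] [446.3 -37.8   0.7] [558.1 318.   80.4]
scene pipe 0.96 [308. 256.] 795 [447.4 470.6  38. ] [378.  435.7   4.5] [532.  500.4  44.9]
scene pipe 0.89 [382. 226.] 1148 [392.  693.6  39. ] [343.6 625.2  15.6] [441.  759.6  45.2]
scene pipe 0.87 [232. 290.] 558 [509.5 210.2  69.9] [487.9 121.1  34.9] [539.4 274.5  76.9]
scene bracket 0.47 [216. 312.] 83 [493.3  66.9  29.5] [472.3  48.7   7.3] [517.8  75.2  66.1]
scene tray 0.67 [182. 358.] 999 [ 443.5 -201.2    4.4] [ 381.3 -266.8   -3.2] [ 502.8 -123.2   29.2]
scene spray_oil 0.74 [130. 344.] 690 [ 585.4 -318.2  119.6] [ 563.6 -352.2    8.6] [ 619.2 -306.2  208.8]
scene oil_filter 0.86 [145. 381.] 393 [ 454.1 -387.1   60.8] [ 427.5 -460.5   -0.6] [ 490.3 -373.1   89.7]
scene grease_jar 0.68 [178. 278.] 374 [691.5   2.7  63.5] [667.1 -41.    4.6] [730.   21.4  71.4]
scene grease_jar 0.38 [232. 289.] 587 [508.2 203.2  69.4] [484.5 117.3  35.2] [535.9 274.5  76.9]
side jig 0.92 [228. 286.] 1353 [481.2 128.9  31.3] [445.6 -40.3  -1.7] [556.  313.6  84.6]
side pipe 0.97 [290. 170.] 540 [389.
[... 438 characters left out ...]
ay_oil 0.77 [174. 367.] 385 [ 574.8 -324.1   93.9] [ 558.8 -361.5    3.4] [ 609.9 -306.7  169.7]
side oil_filter 0.7 [187. 394.] 262 [ 445.5 -395.9   68.6] [ 424.  -429.3    6.8] [ 481.  -374.2   95.5]
side grease_jar 0.57 [181. 291.] 243 [685.4  -6.8  62.1] [663.5 -43.3   6. ] [732.4  18.6  77.9]
{'clock': 0.8, 'q': array([-0. ,  0.3,  1.6,  0. ,  1.3, -0. ]), 'joint_velocities': array([ 0.,  0., -0.,  0.,  0.,  0.]), 'joint_torque': array([ -0. , -50.2, -35.7,   0.1,   0. ,  -0. ]), 'tool_pos': array([675. ,   0. , 238.8]), 'tcp_rot': array([0.7, 0.7, 0. , 0. ]), 'wrist_force': array([ 0.4, -1.7,  0.8]), 'wrist_torque': array([-0.,  0.,  0.]), 'grasp_force': 0.0, 'width': 87.9051174426086}
```

View image.

```bash
python3 - <<'E'
from h import *
f=np.load("scene.npz"); im=f["im"]; c=im[120:415,180:420]
cv2.imwrite("pics/crop.png",cv2.resize(c,(0,0),fx=2,fy=2,interpolation=cv2.INTER_CUBIC)[:,:,::-1])
cal={k:f[k] for k in("mtx","R","t")}
p=pts(f["d"],cal,np.ones(f["d"].shape,bool)); 
np.set_printoptions(precision=2,suppress=True)
q=p[(p[:,1]>-60)&(p[:,1]<340)&(p[:,0]>430)&(p[:,0]<580)]
w=q[(q[:,2]>60)]
# axis direction: top of walls z~64 near, pipe top 76, sleeve top 84
for lo,hi in((59,67),(72,79),(80,88)):
    a=q[(q[:,2]>lo)&(q[:,2]<hi)]; print(lo,len(a)); 
    print(a[np.argsort(a[:,1])][::max(1,len(a)//25)])
E
```

```text
59 450
[[462.46 -44.52  65.37]
 [460.91 -12.42  63.03]
 [453.25  15.57  61.24]
 [494.8   63.27  64.95]
 [470.12 104.18  61.14]
 [537.9  119.37  60.31]
 [474.81 129.39  61.94]
 [479.93 140.57  64.54]
 [536.06 147.56  62.27]
 [492.08 159.28  59.72]
 [490.   168.86  60.25]
 [487.31 179.35  62.21]
 [537.9  187.86  64.18]
 [495.45 197.53  59.8 ]
 [497.93 205.74  66.73]
 [484.29 214.72  59.03]
 [494.84 222.63  60.26]
 [503.23 233.53  66.17]
 [554.66 240.68  59.89]
 [497.48 248.27  59.6 ]
 [496.25 255.75  63.38]
 [491.23 263.4   59.45]
 [497.67 270.95  63.28]
 [556.13 278.23  61.8 ]
 [554.4  291.73  61.81]]
72 292
[[469.57 -48.76  73.33]
 [465.23 -40.21  77.74]
 [473.01 -32.48  75.01]
 [500.84 -22.97  78.27]
 [472.51 -17.22  72.99]
 [471.26  -7.21  77.2 ]
 [496.87  -1.79  78.01]
 [494.47   9.5   78.86]
 [509.23  19.01  73.85]
 [476.71  26.    77.74]
 [497.42 125.56  75.3 ]
 [507.2  135.51  73.69]
 [502.09 143.6   74.35]
 [507.64 153.76  75.64]
 [517.64 163.15  73.4 ]
 [521.76 175.33  72.44]
 [508.14 183.88  74.16]
 [503.36 191.22  74.32]
 [512.25 201.84  74.14]
 [510.16 210.96  74.48]
 [511.92 220.28  72.54]
 [528.14 225.69  72.57]
 [520.48 236.86  73.72]
 [523.68 243.78  73.63]
 [525.62 252.29  76.13]
 [522.55 262.6   73.59]
 [523.83 271.78  77.4 ]]
80 52
[[477.12 -46.35  81.48]
 [479.77 -43.61  82.35]
 [482.42 -40.87  83.23]
 [492.16 -36.37  81.82]
 [486.71 -34.06  81.58]
 [481.38 -31.95  81.12]
 [484.06 -29.32  81.9 ]
 [481.5  -24.76  82.03]
 [476.75 -23.82  80.32]
 [479.13 -20.58  81.78]
 [497.13 -16.24  80.83]
 [473.31 -10.01  83.81]
 [487.39  -6.02  84.61]
 [489.56  -3.07  80.9 ]
 [473.01  -2.74  80.1 ]
 [498.3    3.16  81.46]
 [489.44   4.38  82.28]
 [480.26   6.36  83.97]
 [486.99   8.62  82.22]
 [478.17   9.93  83.15]
 [487.99  13.83  81.11]
 [499.35  15.41  81.28]
 [485.93  17.31  80.2 ]
 [479.7   21.25  82.05]
 [497.79  24.95  80.27]
 [484.02  27.58  80.1 ]]
```

View pics/crop.png

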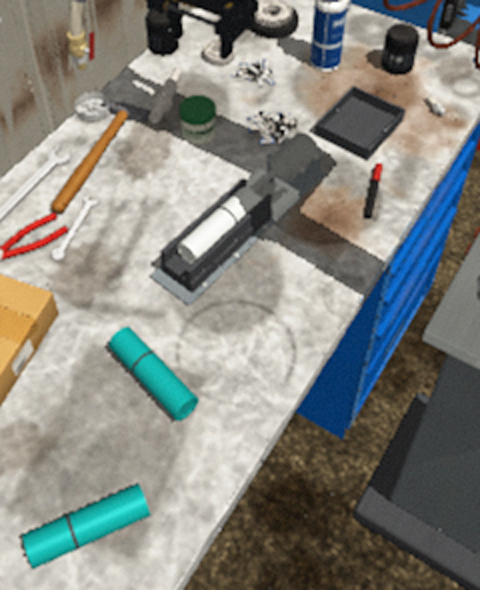

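View pics/side1.png

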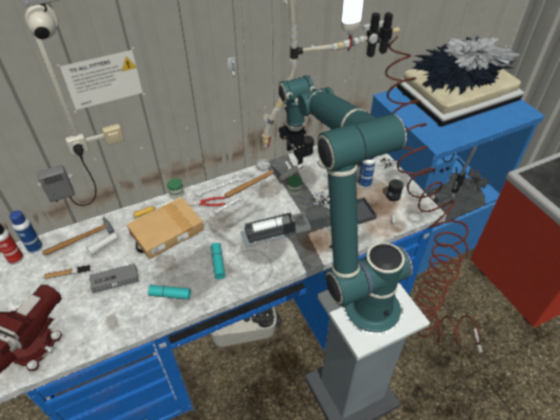

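The scene shows the white pipe in the jig at about (290,232). Its two turquoise look-alikes are at (256,308) and (226,382). Only the white one lies in the channel and has the dark band, so it is the one meant. The bracket tab is at (312,216) and the tray at (358,182). I'll move above the bracket for a close look.

Call:
{"fn": "servo_tool", "kwargs": {"motion": "0 0 0 0.33 -0.91 0 0; 0 0 0 0.33 -0.91 0 0; 0 0 0 0.33 -0.91 0 0; 0 0 0 0.33 -0.91 0 0; 0 0 0 0.33 -0.91 0 0; 0 0 0.86 0 0 0 0; 0 0 0 0 0 0 0; 0 0 0 0 0 0 0"}}

```text
clock: 1.6
tool_pos: [493.5, 66.0, 239.2]
tcp_rot: [0.747, 0.664, 0.0, 0.0]
wrist_force: [-0.2, -0.1, 0.5]
width: 88.1
grasp_force: 0.0
```

```bash
python3 - <<'E'
from h import *
np.set_printoptions(precision=3,suppress=True)
o=observe(); print(o["tool_pos"],o["tcp_rot"],o["clock"])
cal=calibration("wrist"); im,d=grab_frame("wrist"); save("w1",im); np.savez("w1.npz",im=im,d=d,**cal)
print(cal)
for t in("bracket","pipe","mark"):
    for r in cut_out("wrist",t)[:2]:
        p=pts(d,cal,r["pixels"]); print(t,r["confidence"],r["location"],len(p),np.median(p,0),np.percentile(p,2,0),np.percentile(p,98,0))
        if t=="bracket":
            a=p[p[:,2]>60]; print("tab",len(a),a.mean(0) if len(a) else 0,cv2.minAreaRect(a[:,:2].astype(np.float32)) if len(a)>3 else 0)
E
```

```text
[493.497  66.014 239.201] [0.747 0.664 0.    0.   ] 1.6
{'mtx': array([[292.195,   0.   , 278.122],
       [  0.   , 292.195, 212.849],
       [  0.   ,   0.   ,   1.   ]]), 'R': array([[ 0.993, -0.117,  0.002],
       [-0.113, -0.95 ,  0.293],
       [-0.032, -0.291, -0.956]]), 't': array([-481.641,   76.644,  425.24 ])}
bracket 0.67 [192.4, 280.2] 1450 [497.521  58.778  30.385] [469.656  36.913   7.722] [524.869  76.278  68.524]
tab 199 [497.219  57.975  67.574] ((497.162841796875, 57.11737060546875), (24.929641723632812, 9.090948104858398), 83.35909271240234)
pipe 0.65 [72.6, 286.1] 6315 [513.138 187.345  73.255] [489.949 114.952  60.376] [537.749 244.753  76.732]
pipe 0.2 [356.7, 263.0] 2860 [ 437.637 -212.04     4.35 ] [ 385.456 -250.764    2.836] [ 501.908 -171.472   30.285]
mark 0.87 [69.0, 286.0] 6441 [513.425 186.56   73.159] [489.61  114.623  59.16 ] [538.278 244.749  76.728]
```

View pics/w1.png

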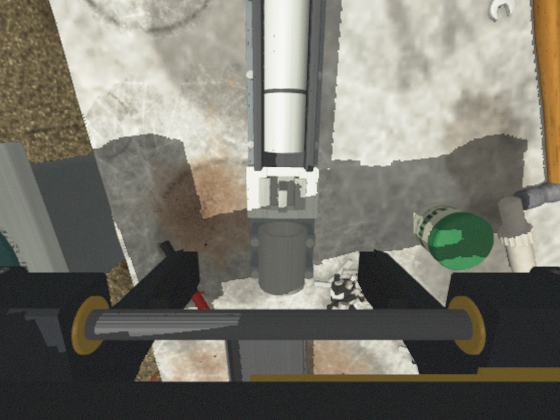

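The wrist view shows the bracket tab at about (282,192), the band at (286,91), the pipe nose near row 155, and the sleeve from row 222 to 290. I'll work out the geometry from this frame.

```bash
python3 - <<'E'
from h import *
np.set_printoptions(precision=3,suppress=True)
f=np.load("w1.npz"); im,d=f["im"],f["d"]; cal={k:f[k] for k in("mtx","R","t")}
full=np.zeros((420,560,3)); 
M=np.ones((420,560),bool); p=pts(np.where(d>0,d,1e-3),cal,M).reshape(420,560,3)
g=im.mean(2)
# along jig unit
u=np.array([-.116,-.993]);u/=np.linalg.norm(u); n=np.array([-u[1],u[0]])
s=(p[...,:2]-[497.2,57.5])@u; l=(p[...,:2]-[497.2,57.5])@n; z=p[...,2]
ok=(np.abs(l)<45)&(s>-280)&(s<130)
for name,lo,hi,a,b in(("pipe",68,80,-200,-50),("sleeve",72,90,30,125)):
    m=ok&(z>lo)&(z<hi)&(s>a)&(s<b)
    print(name,m.sum(),np.percentile(s[m],[0.5,2,98,99.5]),z[m].max())
    for q0 in range(a,b,25):
        k=m&(s>q0)&(s<q0+25)
        if k.sum()>20:
            A=np.c_[l[k]**2,l[k],np.ones(k.sum())]; c=np.linalg.lstsq(A,z[k],rcond=None)[0]; print(q0,k.sum(),"crown l",-c[1]/2/c[0],l[k].min(),l[k].max())
# band profile on the crown
for r in range(60,170,2):
    k=slice(283,289); print(r,round(float(s[r,k].mean()),1),round(float(z[r,k].mean()),1),round(float(g[r,k].mean())),end=" | ")
print()
for r in range(205,240,2): print(r,round(float(s[r,283]),1),round(float(z[r,283]),1),end=" | ")
f2=np.load("scene.npz"); c2={k:f2[k] for k in("mtx","R","t")}
for F,C in((f2,c2),(f,cal)):
    q=pts(F["d"],C,np.ones((420,560),bool)); q=q[(q[:,0]>360)&(q[:,0]<530)&(q[:,1]>-300)&(q[:,1]<-90)&(q[:,2]>22)&(q[:,2]<36)]
    print("\ntray rim",len(q), cv2.minAreaRect(q[:,:2].astype(np.float32)),q.min(0),q.max(0))
E
```

```text
pipe 5132 [-189.818 -188.008  -57.708  -54.833] 78.12106739318887
-200 697 crown l 2.797532739400943 -14.723548055620675 20.051906157292695
-175 1054 crown l 2.454646532681982 -15.101834810589587 19.717366344607715
-150 975 crown l 2.128834786522065 -15.384898497705331 19.88581388861197
-125 905 crown l 1.7409752173907305 -15.689311215742883 19.632314190795793
-100 835 crown l 1.4270240785017945 -15.978612677031974 19.45437338311413
-75 666 crown l 1.1114468654667862 -16.220962361994303 18.543694763158985
sleeve 2309 [ 37.426  37.891 110.059 111.546] 85.4714856815976
30 620 crown l -0.47070722109994445 -23.12803726444021 22.98139516359557
55 772 crown l -0.7285726541630554 -24.47345195896648 22.572004563106
80 727 crown l -1.1502138218287399 -24.799232132071936 22.058354088237415
105 190 crown l -1.3140074910703121 -25.249256810800233 20.94175462457612
60 -140.1 76.0 239 | 62 -138.5 75.4 239 | 64 -136.8 75.1 239 | 66 -134.9 76.0 239 | 68 -133.2 76.1 239 | 70 -131.5 75.9 238 | 72 -129.7 76.2 239 | 74 -128.0 75.5 238 | 76 -126.2 76.0 238 | 78 -124.5 75.3 238 | 80 -122.7 75.5 238 | 82 -
[... 854 characters left out ...]
| 164 -35.6 31.5 99 | 166 -33.2 32.0 97 | 168 -30.2 27.5 240 | 
205 5.6 67.9 | 207 8.0 67.6 | 209 10.3 67.8 | 211 12.6 68.1 | 213 27.0 28.9 | 215 29.8 28.3 | 217 32.8 27.4 | 219 42.3 6.8 | 221 37.6 29.1 | 223 40.1 29.9 | 225 42.8 29.9 | 227 45.4 30.2 | 229 47.9 31.1 | 231 51.2 29.4 | 233 53.6 30.4 | 235 56.6 29.9 | 237 38.2 83.0 | 239 40.6 83.0 | 
tray rim 156 ((442.56658935546875, -196.26339721679688), (147.94195556640625, 121.92125701904297), 85.8566665649414) [ 379.374 -272.594   22.109] [ 507.147 -120.884   34.135]

tray rim 256 ((443.94720458984375, -195.92227172851562), (78.59420013427734, 119.43541717529297), 84.85480499267578) [ 381.192 -230.127   22.035] [ 506.441 -151.508   32.06 ]
```

Call:
{"fn": "servo_tool", "kwargs": {"motion": "0 0 0 -0.2 0.12 1 0; 0 0 0 0 0 1 0; 0 0 0 0 0 1 0; 0 0 0 0 0 0.5 0; 0 0 0 0 0 0 0"}}

```text
clock: 2.3
tool_pos: [493.8, 57.0, 94.7]
tcp_rot: [0.748, 0.663, -0.003, -0.003]
wrist_force: [0.2, -0.2, 0.5]
width: 88.3
grasp_force: 0.0
```

Call:
{"fn": "servo_tool", "kwargs": {"motion": "0 0 0.07 0 0.08 0 0; 0 0 0 0 0 0 0; 0 0 0 0 0 0 0"}}

```text
clock: 2.6
tool_pos: [501.9, 57.2, 100.7]
tcp_rot: [0.751, 0.66, 0.001, 0.001]
wrist_force: [-0.6, -0.3, 0.0]
width: 88.0
grasp_force: 0.0
```

Call:
{"fn": "servo_tool", "kwargs": {"motion": "0 0 0 0 -0.08 0.3 0; 0 0 0 0 0 0.5 0; 0 0 0 0 0 0.4 0; 0 0 0 0 0 0.2 0; 0 0 0 0 0 0 0; 0 0 0 0 0 0 0"}}

```text
clock: 3.2
tool_pos: [497.0, 57.6, 43.0]
tcp_rot: [0.751, 0.66, 0.0, 0.0]
wrist_force: [-0.2, 0.2, -1.0]
width: 88.1
grasp_force: 0.0
```

Call:
{"fn": "servo_tool", "kwargs": {"motion": "0 0 0 0 0 0 1; 0 0 0 0 0 0 1; 0 0 0 0 0 0 1; 0 0 0 0 0 0 1; 0 0 0 0 0 0 1; 0 0 0 0 0 0 1; 0 0 0 0 0 0 1; 0 0 0 0 0 0 1; 0 0 0 0 0 0 1; 0 0 0 0 0 0 1"}}

```text
clock: 4.2
tool_pos: [496.9, 57.5, 42.7]
tcp_rot: [0.751, 0.66, 0.0, 0.0]
wrist_force: [0.6, -0.4, 0.6]
width: 10.2
grasp_force: 0.3
```

Call:
{"fn": "servo_tool", "kwargs": {"motion": "0 0 0 0 0 0 1; 0 0 0 0 0 0 1; 0 0 0 0 0 -0.1 1; 0 0 0 0 0 -0.2 1; 0 0 0 0 0 -0.4 1; 0 0 0 0 0 -0.5 1; 0 0 0 0 0 -0.6 1; 0 0 0 0 0 -0.6 1; 0 0 0 0 0 -0.4 1; 0 0 0 0 0 0 1; 0 0 0 0 0 0 1"}}

```text
clock: 5.3
tool_pos: [496.8, 57.5, 155.0]
tcp_rot: [0.751, 0.66, 0.0, 0.0]
wrist_force: [0.2, -0.4, -1.8]
width: 9.7
grasp_force: 30.0
```

Call:
{"fn": "servo_tool", "kwargs": {"motion": "0 0 0 -0.4 -0.06 0 1; 0 0 0 -0.7 -0.06 0 1; 0 0 0 -0.85 -0.06 0 1; 0 0 0 -0.85 -0.06 0 1; 0 0 0 -0.85 -0.06 0 1; 0 0 0 -0.85 -0.06 0 1; 0 0 0 -0.85 -0.06 0 1; 0 0 0 -0.7 -0.06 0 1; 0 0 0 -0.41 -0.04 0 1; 0 0 0 0 0 0 1; 0 0 0 0 0 0 1"}}

```text
clock: 6.4
tool_pos: [441.8, -195.5, 153.4]
tcp_rot: [0.752, 0.659, -0.0, -0.001]
wrist_force: [-0.5, 0.4, -0.8]
width: 9.5
grasp_force: 30.0
```

```bash
python3 - <<'E'
from h import *
o=observe(); print(o["tool_pos"],o["grasp_force"])
im,d=grab_frame("scene"); c=im[90:260,260:460]; cv2.imwrite("pics/place.png",cv2.resize(c,(0,0),fx=3,fy=3)[:,:,::-1])
E
```

```text
[ 441.8117389  -195.50787544  153.38453048] 30.00001911073923
```

View pics/place.png

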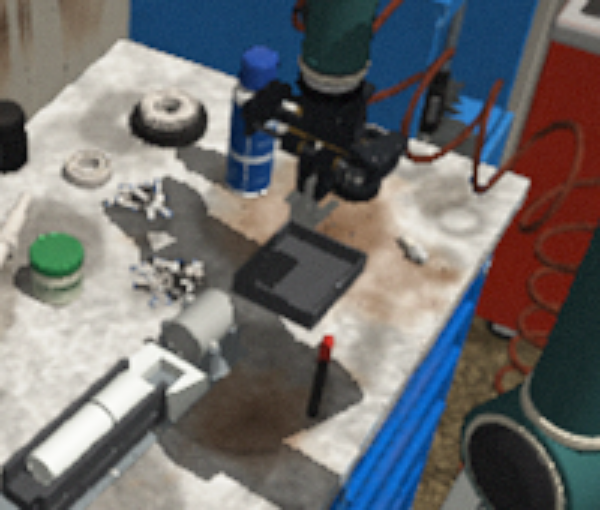

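The crop shows the bracket held at (310,205) above the tray at (300,270), and the die empty. Lowering it now.

Call:
{"fn": "servo_tool", "kwargs": {"motion": "0 0 0 0 0 0.3 1; 0 0 0 0 0 0.6 1; 0 0 0 0 0 0.7 1; 0 0 0 0 0 0.5 1; 0 0 0 0 0 0.3 1; 0 0 0 0 0 0.2 1; 0 0 0 0 0 0.1 1; 0 0 0 0 0 0.05 1; 0 0 0 0 0 0.05 1; 0 0 0 0 0 0 1"}}

```text
clock: 7.45
tool_pos: [443.2, -196.3, 43.2]
tcp_rot: [0.752, 0.66, 0.0, 0.001]
wrist_force: [-0.3, 0.0, -0.1]
width: 9.6
grasp_force: 30.0
```

Call:
{"fn": "servo_tool", "kwargs": {"motion": "0 0 0 0 0 0.04 1; 0 0 0 0 0 0.02 1; 0 0 0 0 0 0 1"}}

```text
clock: 7.75
tool_pos: [443.1, -196.2, 40.7]
tcp_rot: [0.752, 0.66, 0.0, 0.0]
wrist_force: [-0.4, -0.1, 1.1]
width: 10.1
grasp_force: 30.0
```

Call:
{"fn": "servo_tool", "kwargs": {"motion": "0 0 0 0 0 0 0.85; 0 0 0 0 0 0 0.7; 0 0 0 0 0 0 0.5; 0 0 0 0 0 0 0.5; 0 0 0 0 0 0 0.5; 0 0 0 0 0 -0.2 0.5; 0 0 0 0 0 -0.5 0.5; 0 0 0 0 0 -0.8 0.5; 0 0 0 0 0 -0.8 0.5; 0 0 0 0 0 -0.4 0.5; 0 0 0 0 0 -0.2 0.5; 0 0 0 0 0 0 0.5"}}

```text
clock: 8.95
tool_pos: [443.5, -196.4, 157.8]
tcp_rot: [0.751, 0.66, 0.001, 0.001]
wrist_force: [-0.1, 0.0, -0.4]
width: 44.2
grasp_force: 0.0
```

```bash
python3 - <<'E'
from h import *
np.set_printoptions(precision=1,suppress=True)
print(observe()["tool_pos"])
cal=calibration("scene"); im,d=grab_frame("scene"); c=im[90:260,260:460]; cv2.imwrite("pics/placed.png",cv2.resize(c,(0,0),fx=3,fy=3)[:,:,::-1])
for r in cut_out("scene","bracket")[:2]:
    p=pts(d,cal,r["pixels"]); print(r["confidence"],r["location"],np.median(p,0),p.max(0))
E
```

```text
[ 443.5 -196.4  157.8]
0.61 [180.6, 359.8] [ 440.3 -184.7   25.9] [ 473.5 -170.2   67.7]
```

View pics/placed.png

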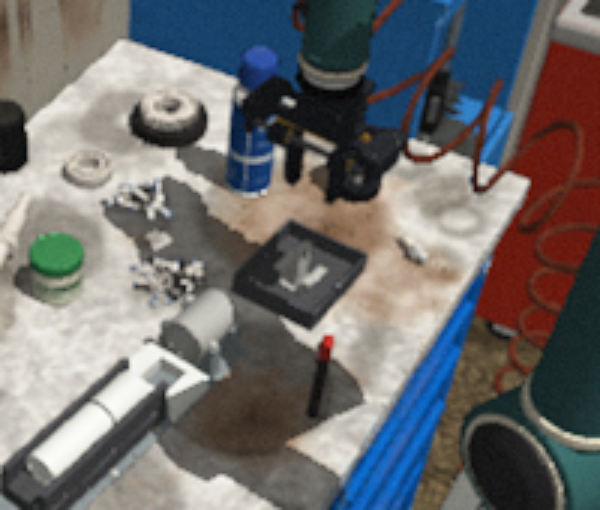

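The bracket stands in the tray at crop (305,265). Next I go behind the pipe's rear end, with the fingers shut on the way.

Call:
{"fn": "servo_tool", "kwargs": {"motion": "0 0 0 0.4 0.04 0 1; 0 0 0 0.7 0.04 0 1; 0 0 0 0.95 0.04 0 1; 0 0 0 0.95 0.04 0 1; 0 0 0 0.95 0.04 0 1; 0 0 0 0.95 0.04 0 1; 0 0 0 0.95 0.04 0 1; 0 0 0 0.95 0.04 0 1; 0 0 0 0.95 0.04 0 1; 0 0 0 0.95 0.04 0 1; 0 0 0 0.95 0.04 0 1; 0 0 0 0.95 0.04 0 1"}}

```text
clock: 10.25
tool_pos: [515.5, 223.1, 154.2]
tcp_rot: [0.751, 0.66, -0.002, -0.001]
wrist_force: [0.8, 0.6, -0.6]
width: 0.7
grasp_force: 0.0
```

Call:
{"fn": "servo_tool", "kwargs": {"motion": "0 0 0 0.9 0.02 0 1; 0 0 0 0.6 0.02 0 1; 0 0 0 0.4 0 0 1; 0 0 0 0 0 0 1; 0 0 0 0 0 0 1; 0 0 0 0 0 0 1"}}

```text
clock: 10.85
tool_pos: [527.7, 295.7, 155.8]
tcp_rot: [0.752, 0.659, -0.001, 0.0]
wrist_force: [0.5, -1.2, 0.1]
width: 0.4
grasp_force: 0.0
```

```bash
python3 - <<'E'
from h import *
np.set_printoptions(precision=3,suppress=True)
o=observe(); print(o["tool_pos"],o["tcp_rot"],o["width"],o["q"],o["clock"])
cal=calibration("wrist"); im,d=grab_frame("wrist"); save("w2",im)
cal=calibration("wrist")
p=pts(d,cal,np.ones(d.shape,bool)); m=np.array([492.4,20.1]); u=np.array([-.13,-.9915]); n=np.array([-u[1],u[0]])
s=(p[:,:2]-m)@u; l=(p[:,:2]-m)@n; z=p[:,2]
for lo,hi in((70,80),(60,67)):
    k=(z>lo)&(z<hi)&(s<-90)&(s>-300)&(abs(l)<45)
    print(lo,k.sum(), np.percentile(s[k],[.5,2,50,98]) if k.any() else 0, np.percentile(l[k],[1,25,50,75,99]) if k.any() else 0)
E
```

```text
[527.711 295.717 155.768] [ 0.752  0.659 -0.001  0.   ] 0.3847266047006127 [ 0.47   0.198  1.843 -0.     1.102  0.601] 10.85
70 1245 [-252.087 -251.856 -141.971 -118.721] [-15.446  -7.687  -0.145   7.455  15.278]
60 1356 [-280.198 -279.829 -251.935 -115.339] [-32.676 -27.344  -2.37   27.956  32.738]
```

View pics/w2.png

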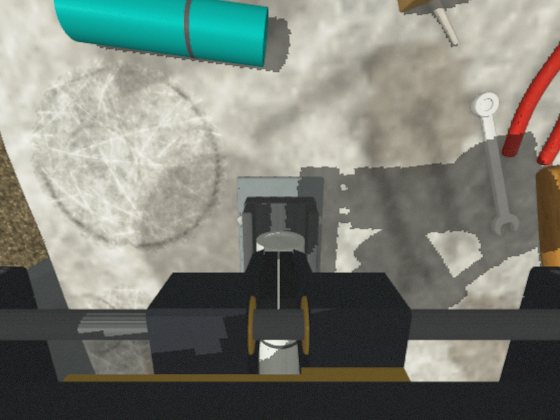

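The wrist view shows the pipe's rear end at (280,240) inside the channel. The measured rear end is at s=-252 and the channel is centred on my axis. Descending behind it.

Call:
{"fn": "servo_tool", "kwargs": {"motion": "0 0 0 0 0.02 0.4 1; 0 0 0 0 0 0.7 1; 0 0 0 0 0 0.7 1; 0 0 0 0 0 0.5 1; 0 0 0 0 0 0.3 1; 0 0 0 0 0 0.15 1; 0 0 0 0 0 0 1; 0 0 0 0 0 0 1"}}

```text
clock: 11.7
tool_pos: [529.7, 297.2, 47.2]
tcp_rot: [0.752, 0.66, 0.001, 0.0]
wrist_force: [0.0, 0.5, 0.3]
width: 0.3
grasp_force: 0.0
```

Call:
{"fn": "servo_tool", "kwargs": {"motion": "0 0 0 -0.15 0 0 1; 0 0 0 -0.15 0 0 1; 0 0 0 -0.15 0 0 1; 0 0 0 -0.15 -0.02 0 1; 0 0 0 -0.2 0 0 1; 0 0 0 -0.2 0 0 1; 0 0 0 -0.2 0 0 1; 0 0 0 -0.2 0 0 1; 0 0 0 -0.2 0 0 1; 0 0 0 -0.2 0 0 1; 0 0 0 -0.2 0 0 1; 0 0 0 -0.2 0 0 1"}}

```text
clock: 12.9
tool_pos: [517.4, 209.8, 47.1]
tcp_rot: [0.752, 0.66, 0.001, 0.0]
wrist_force: [0.4, 5.0, 4.1]
width: 0.7
grasp_force: 2.7
```

Call:
{"fn": "servo_tool", "kwargs": {"motion": "0 0 0 -0.2 0 0 1; 0 0 0 -0.2 0 0 1; 0 0 0 -0.2 0 0 1; 0 0 0 -0.2 0 0 1; 0 0 0 -0.2 0 0 1; 0 0 0 -0.2 0 0 1; 0 0 0 -0.1 0 0 1; 0 0 0 -0.1 0 0 1; 0 0 0 -0.05 0 0 1; 0 0 0 0 0 0 1; 0 0 0 0 0 0 1"}}

```text
clock: 14.0
tool_pos: [508.3, 151.7, 45.6]
tcp_rot: [0.751, 0.66, -0.001, -0.0]
wrist_force: [0.2, 0.1, -0.2]
width: 0.2
grasp_force: 0.3
```

```bash
python3 - <<'E'
from h import *
np.set_printoptions(precision=2,suppress=True)
o=observe(); m=np.array([492.4,20.1]); u=np.array([-.13,-.9915]); n=np.array([-u[1],u[0]])
a=o["tool_pos"][:2]-m; print(o["tool_pos"],"s,l",a@u,a@n,o["wrist_force"],o["clock"])
im,d=grab_frame("wrist"); save("w3",im); cal=calibration("wrist")
p=pts(np.where(d>0,d,1e-3),cal,np.ones(d.shape,bool)).reshape(420,560,3)
s=(p[...,:2]-m)@u; l=(p[...,:2]-m)@n; z=p[...,2]; g=im.mean(2)
for nm in("wrist",):
    for c in(270,280,290):
        print([(r,round(float(s[r,c])),round(float(z[r,c])),int(g[r,c])) for r in range(215,400,3) if 66<z[r,c]<90 and abs(l[r,c])<30])
E
```

```text
[508.34 151.7   45.64] s,l -132.55281963797168 -1.3067551851429986 [ 0.2   0.14 -0.2 ] 14.0
[(269, -141, 67, 34), (272, -140, 69, 33), (275, -141, 72, 37), (278, -140, 74, 33), (281, -141, 77, 42), (284, -140, 79, 35), (287, -140, 82, 33), (290, -141, 85, 32), (293, -141, 87, 35), (296, -141, 89, 31), (341, -107, 76, 151), (344, -104, 75, 148), (347, -104, 76, 148), (350, -102, 76, 148), (353, -101, 76, 150), (356, -99, 76, 152), (359, -97, 76, 244), (362, -94, 75, 245), (365, -92, 75, 245), (368, -91, 75, 244), (371, -89, 75, 244)]
[(272, -139, 66, 35), (275, -137, 66, 34), (278, -136, 67, 33), (281, -134, 66, 31), (284, -133, 67, 32), (287, -131, 67, 37), (290, -141, 85, 35), (293, -140, 87, 34), (296, -140, 88, 38), (305, -137, 90, 41), (341, -108, 77, 153), (344, -106, 77, 149), (347, -104, 77, 152), (350, -102, 76, 151), (353, -100, 76, 153), (356, -99, 77, 155), (359, -97, 76, 218), (362, -96, 77, 244), (365, -94, 77, 243), (368, -92, 77, 244), (371, -89, 76, 244)]
[(272, -141, 70, 36), (275, -141, 72, 36), (278, -141, 75, 37), (281, -140, 76, 35), (284, -141, 80, 36), (287, -141, 82, 34), (290, -140, 84, 38), (293, -141, 87, 36), (296, -141, 89, 33), (341, -108, 76, 151), (344, -105, 75, 153), (347, -104, 76, 149), (350, -103, 77, 153), (353, -101, 76, 152), (356, -98, 75, 153), (359, -97, 76, 226), (362, -95, 76, 240), (365, -93, 76, 240), (368, -92, 77, 232), (371, -89, 76, 151)]
```

View pics/w3.png

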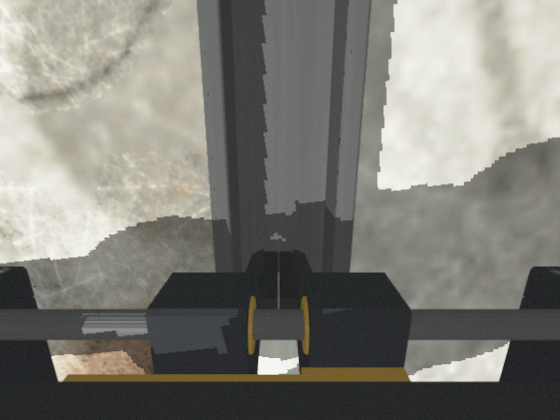

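The wrist view shows the fingers in the channel with the pipe top in front. I'll push on to about 5 mm short, then back off, rise and check the band from above.

Call:
{"fn": "servo_tool", "kwargs": {"motion": "0 0 0 -0.1 0.02 0 1; 0 0 0 -0.1 0 0 1; 0 0 0 -0.1 0 0 1; 0 0 0 -0.1 0 0 1; 0 0 0 -0.05 0 0 1; 0 0 0 0 0 0 1; 0 0 0 0 0 0 1; 0 0 0 0 0 0 1"}}

```text
clock: 14.85
tool_pos: [507.8, 134.2, 46.5]
tcp_rot: [0.751, 0.66, 0.0, 0.0]
wrist_force: [-0.0, 0.4, 0.3]
width: 0.3
grasp_force: 0.0
```

Call:
{"fn": "servo_tool", "kwargs": {"motion": "0 0 0 0.2 0 0 1; 0 0 0 0.3 0 0 1; 0 0 0 0 0 -0.4 1; 0 0 0 0 0 -0.8 1; 0 0 0 0 0 -0.9 1; 0 0 0 0 0 -0.9 1; 0 0 0 0 0 -0.9 1; 0 0 0 -0.5 0 -0.6 1; 0 0 0 -0.8 0 0 1; 0 0 0 -0.7 0 0 1; 0 0 0 0 0 0 1; 0 0 0 0 0 0 1"}}

```text
clock: 16.05
tool_pos: [500.0, 75.5, 226.4]
tcp_rot: [0.752, 0.659, 0.0, -0.0]
wrist_force: [0.7, 0.8, 0.2]
width: 0.4
grasp_force: 0.0
```

```bash
cat > band.py <<'E'
from h import *
np.set_printoptions(precision=2,suppress=True)
o=observe(); m=np.array([492.4,20.1]); u=np.array([-.13,-.9915]); n=np.array([-u[1],u[0]])
a=o["tool_pos"][:2]-m; print(o["tool_pos"],"s,l",a@u,a@n,o["clock"])
cal=calibration("wrist"); im,d=grab_frame("wrist"); save("w4_%d"%(o["clock"]*10),im)
p=pts(np.where(d>0,d,1e-3),cal,np.ones(d.shape,bool)).reshape(420,560,3)
s=(p[...,:2]-m)@u; l=(p[...,:2]-m)@n; z=p[...,2]; g=im.mean(2)
k=(abs(l)<4)&(z>70)&(z<90)
for q in np.arange(-110,12,1.):
    w=k&(abs(s-q)<.6)
    if w.sum() and (q<-96 or q>-20): print((q,int(g[w].mean()),int(np.median(z[w]))),end="")
E
python3 band.py
```

```text
[500.04  75.47 226.41] s,l -55.88740893390073 0.37341838144300876 16.05
(np.float64(-102.0), 223, 76)(np.float64(-101.0), 242, 76)(np.float64(-100.0), 243, 76)(np.float64(-99.0), 243, 76)(np.float64(-98.0), 243, 75)(np.float64(-97.0), 243, 75)(np.float64(-19.0), 145, 74)(np.float64(-18.0), 146, 74)(np.float64(-17.0), 144, 74)(np.float64(-16.0), 145, 74)(np.float64(-15.0), 143, 75)(np.float64(-14.0), 143, 74)(np.float64(-13.0), 145, 74)(np.float64(-12.0), 145, 74)(np.float64(-11.0), 144, 74)(np.float64(-10.0), 144, 75)(np.float64(-9.0), 144, 74)(np.float64(-8.0), 144, 74)(np.float64(-7.0), 144, 75)(np.float64(-6.0), 144, 74)(np.float64(-5.0), 118, 75)(np.float64(-4.0), 97, 75)(np.float64(-3.0), 75, 74)(np.float64(-2.0), 59, 74)(np.float64(-1.0), 77, 75)(np.float64(0.0), 107, 81)(np.float64(1.0), 114, 78)(np.float64(2.0), 134, 73)
```

```bash
python3 - <<'E'
import cv2
im=cv2.imread("pics/w4_160.png"); cv2.imwrite("pics/w4c.png",cv2.resize(im[100:310,210:350],(0,0),fx=2.8,fy=2.8))
E
```

```text
(no output)
```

View pics/w4c.png

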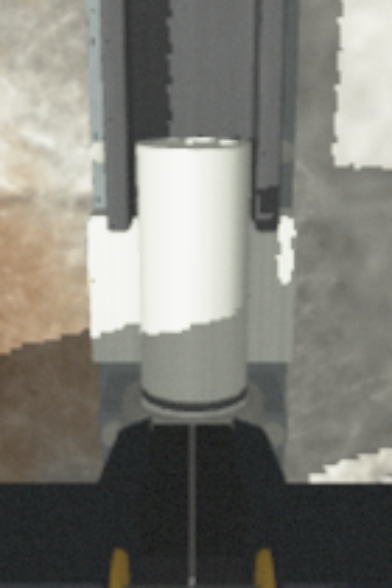

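The band at crop (192,403) sits just short of the sleeve's mouth. The shut fingers hide the mouth, so I'll open them and measure once more.

Call:
{"fn": "servo_tool", "kwargs": {"motion": "0 0 0 -0.2 0 -0.3 0; 0 0 0 -0.1 0 0 0; 0 0 0 0 0 0 0; 0 0 0 0 0 0 0; 0 0 0 0 0 0 0; 0 0 0 0 0 0 0; 0 0 0 0 0 0 0; 0 0 0 0 0 0 0"}}

```text
clock: 16.9
tool_pos: [498.3, 63.0, 238.2]
tcp_rot: [0.751, 0.66, -0.0, -0.0]
wrist_force: [0.1, -0.3, 0.7]
width: 62.3
grasp_force: 0.0
```

```bash
cat >> band.py <<'E'
print()
w=(abs(l)<8)&(z>80)&(z<90)&(s>-10)&(s<90); print("sleeve",w.sum(),np.percentile(s[w],[0.3,1,2,5,99]))
w=(abs(l)<8)&(z>70)&(z<80)&(s<-50)&(s>-115); print("rear",np.percentile(s[w],[0.3,1,2]))
E
python3 band.py; python3 -c "
import cv2,glob
f=sorted(glob.glob('pics/w4_*.png'))[-1]
im=cv2.imread(f); cv2.imwrite('pics/w5c.png',cv2.resize(im[190:310,230:330],(0,0),fx=4.5,fy=4.5))"
```

```text
[498.28  63.   238.19] s,l -43.30009516285026 0.2537023952754156 16.9
(np.float64(-102.0), 194, 76)(np.float64(-101.0), 238, 76)(np.float64(-100.0), 243, 76)(np.float64(-99.0), 243, 76)(np.float64(-98.0), 243, 75)(np.float64(-97.0), 243, 75)(np.float64(-19.0), 144, 75)(np.float64(-18.0), 144, 75)(np.float64(-17.0), 144, 73)(np.float64(-16.0), 144, 74)(np.float64(-15.0), 143, 74)(np.float64(-14.0), 145, 74)(np.float64(-13.0), 144, 74)(np.float64(-12.0), 144, 74)(np.float64(-11.0), 144, 74)(np.float64(-10.0), 143, 74)(np.float64(-9.0), 143, 75)(np.float64(-8.0), 143, 74)(np.float64(-7.0), 144, 74)(np.float64(-6.0), 143, 74)(np.float64(-5.0), 142, 74)(np.float64(-4.0), 105, 74)(np.float64(-3.0), 65, 74)(np.float64(-2.0), 59, 74)(np.float64(-1.0), 58, 74)(np.float64(0.0), 105, 80)(np.float64(1.0), 117, 82)(np.float64(2.0), 110, 82)(np.float64(3.0), 106, 82)(np.float64(4.0), 106, 83)(np.float64(5.0), 105, 83)(np.float64(6.0), 106, 83)(np.float64(7.0), 105, 83)(np.float64(8.0), 105, 83)(np.float64(9.0), 107, 83)(np.float64(10.0), 106, 83)(np.float64(11.0), 105, 83)
sleeve 841 [-0.27 -0.14  0.17  2.2  73.4 ]
rear [-102.34 -102.28 -101.36]
```

View pics/w5c.png

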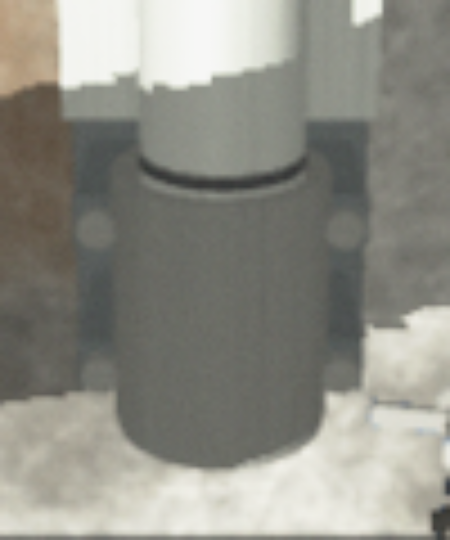

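The mouth measures at s ≈ 0 and the band's centre at about -2.2 mm. The rear end at -102.3 agrees, so the band is within the 5 mm tolerance. The arm is clear of everything, so I'm handing in.

```bash
python3 -c "from plant import *; print(job_done())"
```

```text
the job is handed in; nothing more can be done
None
```

I set the bracket down in the tray and pushed the pipe in until its band was about 2 mm short of the sleeve's mouth (5 mm allowed), then handed the job in at about 17 s; the hand-in returned no verdict.

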